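Close the polishing machine and start it

ROBOT

A 6-joint arm with a two-finger parallel gripper is mounted at the origin on the work surface. World frame = base frame: x ahead of the robot, y to its left, z up, the work surface at z = 0. Lengths are in m, angles in rad, forces in N, time in s.
With the tool pointing down it reaches from about 0.35 to 0.975 m from the base axis. Payload 4.9 kg.
Tool frame: the origin (TCP) lies at the very end of the fingers, on their centre line; the grasp point (between the pads) lies ctrl.hold_point_z behind it (ctrl.hold_point_z is the distance from the TCP to the grasp point, in m); z points along the fingers, y is the line along which they close (so a half turn about z gives the same grasp; the last joint's range is limited). The gripper opens to 85 mm and grips with 20 to 120 N. Pads are 22 mm wide; open, the fingers measure 114 mm over their backs; the gripper's body (76 mm by 85 mm) begins 54 mm behind the grasp point. The pads swing forward as they close: fully open they stand 13 mm farther back than shut.
Start: joints at [1.091, 0.053, 1.613, -0, 1.476, -0.119], TCP at [0.221, 0.585, 0.231] pointing down, gripper open.
Joint ranges: [-3.01, 3.01], [-1.01, 2.22], [0.06, 2.58], [-1.02, 4.17], [0.09, 2.62], [-3.14, 3.14]. Speed limits (rad/s): [2.57, 2.57, 3.14, 3.14, 3.14, 3.14].

INTERFACE

Orientations are given as a rotation vector (axis times angle).
In Python, from station import ctrl gives the robot as it stands. The module is installed in compiled form; this text tells all that it offers.
- The arm moves only by the tool jog_arm, never from a script. Its argument "deltas" is a list of rows, each a list of 3 entries, a list of its own where there are three numbers: the closure, from -1 (fully open) to 1 (shut), then the shift along the world's x, y, z scaled (see below), then the turn, a rotation vector about the world's x, y, z scaled (see below). A call has 1 to 12 rows; each row is the pose to reach, as a shift and turn from the pose commanded when the call began, turning the shorter way round; what a row does not reach only later rows make up. The controller multiplies each number of a shift by 0.4 m and each number of a turn by 180 degrees. A row lasts 1/12 s, in which the tool goes at most 41.7 mm and 7.16 degrees, less where a joint would pass 70% of its speed; a pose out of reach is approached as far as the arm can. A call with a number of a shift or a turn outside -1 to 1 is refused whole. A call with a gripper value outside its range is refused whole. The fingers move at their own pace and stop on an object; "squeeze" is the grip in N (left out, the last holds). Time passes only in rows, so rows that repeat a pose let the fingers close. It gives the time, the measured TCP pose, the force, the opening and the grip force at its end, in the units of the state.
- ctrl.get_obs(): the state, without advancing time (a new reading comes with each control period).
- ctrl.get_image(name): name is "side" or "top" or "wrist"; returns the picture (480x640x3 uint8, red, green, blue); there is no depth.
- ctrl.get_calibration(name): a dict with "K" (3x3 intrinsics, pixels), "dist_coeffs" ([k1, k2, p1, p2, k3] as OpenCV has them; the pictures are not rectified), "extrinsics" (4x4, takes a point from world to camera coordinates). Camera axes: x right, y down, z forward; pixel columns grow to the right and rows downward; lengths in m; the calibration is good to about 2 mm. A picture is of the moment at which its call begins: read the wrist's pose just before it. get_calibration takes no time and is no camera call; for the wrist camera it gives the pose at the moment of the call.
- ctrl.finish_job(): hands the job in; it is judged then, once.
The state is a dict: "t": time; "q": joint angles; "dq": joint speeds; "effort": joint torques, N m; "tool_pos": TCP position; "tool_rot": TCP orientation; "contact_force": force on the tool from outside, world axes, zero at the start; "wrist_torque": the same for the moment, N m; "opening": finger opening in m; "grip_force": force on a finger pad.
Only numpy, scipy, OpenCV 4.12 (cv2) and the standard library are available. Lean on these libraries where they do the work, as an engineer would, in place of code of your own. Each camera call takes 0.05 s, during which the arm holds its last target. There are 200 camera calls.

TASK

Get the polishing machine running: set its loose lid on the open mouth without dropping it, and press it down until both ends sit fully home on the seal. Only then press the long bar key on the sloping panel right down and let it up, and after that the round key, one at a time; leave the square key and everything else on the bench alone.

Things in the scene. Friction and masses are not known exactly. Their poses are not given: they have to be found in the camera images.
- machine: Bench polishing machine, a grey box fixed to the bench, 260 mm wide (its y), 124 mm deep (its x), 165 mm tall, with a 80 x 190 mm (x by y) mouth open in its flat top and a sloping key panel on its front (-x). Origin on the bench under the mouth's centre, z up. A brow above the panel juts out to x = -0.100, from z = 0.135 to 0.165: it bars the gripper from reaching the keys straight down.
- panel (a point): Centre of the sloping front panel (100 mm long down the slope, 260 mm wide), at x = -0.112, z = 0.058 of the machine; axes as the machine's. It slopes at 30 degrees: its face looks up and towards -x. Three keys stand on it side by side, 80 mm apart along y, in an order that differs from start to start.
- mouth (a point): Centre of the mouth, level with the machine's flat top (165 mm above the bench); axes as the machine's. Beside its short ends lie two black rubber seal strips (90 mm along x, 12 mm wide, centred at y = +-0.101), 8 to 10 mm proud of the top. They yield stiffly (about 9 N each) and stay down; fully pressed they stand 2 mm proud.
- lid: The loose lid: an aluminium plate 100 x 214 x 8 mm (its x, y, z) on a grey lip 72 x 182 x 16 mm that drops into the mouth with 4 mm play all round; on top a black rib handle 16 mm thick (x), 90 mm long (y), 42 mm tall. 66 mm tall overall, about 0.45 kg, the same either way round. Origin at the centre of the lip's underside, z up.
- lid_grip (a point): Point to grasp on the lid's handle, 50 mm above the lid's origin, 26 mm above the plate's upper face and 16 mm below the handle's top; pinch across the lid's x.
- lid_end_a (a point): Point on the plate's upper face, 85 mm from the middle towards its +y end, 24 mm above the lid's origin: a place to press. With the lid fully home it lies 10 mm above mouth; unpressed, 16 to 18 mm.
- lid_end_b (a point): The same at the lid's -y end.
- key_bar_top (a point): Centre of the face of the long bar key, 62 x 22 mm, its length along the machine's y. Black, standing 14 mm out of the sloping panel. z points out of the panel (the key is pressed along -z), y along the machine's y.
- key_bar (a joint): Travel of the bar key: 0 up, 0.006 m fully down; springs back; about 5 N fully down. It counts as pressed beyond 0.004 m.
- key_round_top (a point): Centre of the face of the round key, 38 mm diameter. Black, standing 14 mm out of the sloping panel. z points out of the panel (the key is pressed along -z), y along the machine's y.
- key_round (a joint): Travel of the round key: 0 up, 0.006 m fully down; springs back; about 5 N fully down. It counts as pressed beyond 0.004 m.
- key_square_top (a point): Centre of the face of the square key, 34 x 34 mm (not to be pressed). Black, standing 14 mm out of the sloping panel. z points out of the panel (the key is pressed along -z), y along the machine's y.
- key_square (a joint): Travel of the square key: 0 up, 0.006 m fully down; springs back; about 5 N fully down. It counts as pressed beyond 0.004 m.
- flat_stake: Dark steel flat stake (anvil block), 170 x 90 x 62 mm, lying flat; it and the lid swap sides of the bench between starts. Origin under its centre, on the bench. Not to be disturbed.
- mallet: Raising mallet lying down, wooden handle and brown cylindrical head (52 mm diameter, 90 mm long), 245 mm overall. Origin on its underside; not to be disturbed.
- hammer: Planishing hammer lying down, wooden handle and steel head, 240 mm long. Origin on its underside; not to be disturbed.
- beaker: Open copper beaker, 72 mm diameter, 110 mm tall. Origin under its centre, on the bench. Not to be disturbed.
- bowl: Open copper bowl, 110 mm diameter, 50 mm tall. Origin under its centre, on the bench. Not to be disturbed.
- jar: Squat white tin with steel cap, 68 mm diameter, 60 mm tall. Origin under its centre, on the bench. Not to be disturbed.
- cup: Open brass cup, 68 mm diameter, 60 mm tall. Origin under its centre, on the bench. Not to be disturbed.
Mind the look-alikes: they are no part of the job. Leave any pink look-alike of the lid alone.

How it is judged:
By the outcome, as a careful person would: the job done as asked, in the order asked, and still so for the second after the job is handed in, with the robot touching nothing.
It also fails if it takes over 61 s, if anything falls off the work surface, if the arm or the gripper's body presses on something with over 40 N, if the wrist force passes 120 N, or if a joint passes its speed limit or range.

## Working session

There is one attempt and no reset: what is moved stays moved. The work goes in short steps, Python scripts to look and compute and a tool call to move; the robot and the scene stay as the last step left them, time stands still between calls to the robot, and variables do not carry over. Pictures are saved under pics/ and viewed, at most 10 in all, crops included, and the job is handed in when it is done.

Besides the shell and the picture viewer there is one more tool, called after "Emit:" by a JSON object that holds its "fn" and its "kwargs", one argument or row to a line. jog_arm: Moves the arm, as the interface text tells. Its arguments: {"type":"object","properties":{"deltas":{"type":"array","items":{"type":"array"}},"squeeze":{"type":"number"}},"required":["deltas"]}

```bash
mkdir -p pics
cat > h.py <<'E'
import numpy as np, cv2, json
from station import ctrl
def snap(name,fn):
    cal=ctrl.get_calibration(name); im=ctrl.get_image(name)
    cv2.imwrite(f'pics/{fn}.png',im[:,:,::-1]); np.savez(f'pics/{fn}.npz',K=np.array(cal['K']),d=np.array(cal['dist_coeffs']),E=np.array(cal['extrinsics']))
    return im
def load(fn): z=np.load(f'pics/{fn}.npz'); return z['K'],z['d'],z['E']
def ray(fn,px):
    K,d,E=load(fn); u=cv2.undistortPoints(np.array([[px]],float),K,d)[0,0]
    R=E[:3,:3];o=-R.T@E[:3,3]; v=R.T@np.array([u[0],u[1],1]); return o,v/np.linalg.norm(v)
def onz(fn,px,z):
    o,v=ray(fn,px); return o+v*(z-o[2])/v[2]
def tri(obs):
    A=np.zeros((3,3));b=np.zeros(3)
    for fn,px in obs:
        o,v=ray(fn,px);P=np.eye(3)-np.outer(v,v);A+=P;b+=P@o
    p=np.linalg.solve(A,b); return p
def proj(fn,pts):
    K,d,E=load(fn); return cv2.projectPoints(np.array(pts,float).reshape(-1,3),cv2.Rodrigues(E[:3,:3])[0],E[:3,3],K,d)[0][:,0]
E
python3 - <<'E'
from h import *
a=snap('top','top0');b=snap('side','side0')
for n in('top0','side0'):
    K,d,E=load(n);print(n,K[0,0],(-E[:3,:3].T@E[:3,3]).round(3),E[2,:3].round(2))
o=ctrl.get_obs();print(o['t'],o['tool_pos'],o['tool_rot'],ctrl.hold_point_z)
E
```

```text
top0 555.8060728598514 [ 0.371 -0.006  1.736] [ 0.06  0.   -1.  ]
side0 561.5360044276125 [-0.042 -1.134  1.264] [ 0.3   0.66 -0.69]
0.1 [0.2203897  0.58423964 0.23017559] [-5.63594168e-01 -3.09005794e+00  2.83671016e-03] 0.0187
```

View pics/top0.png

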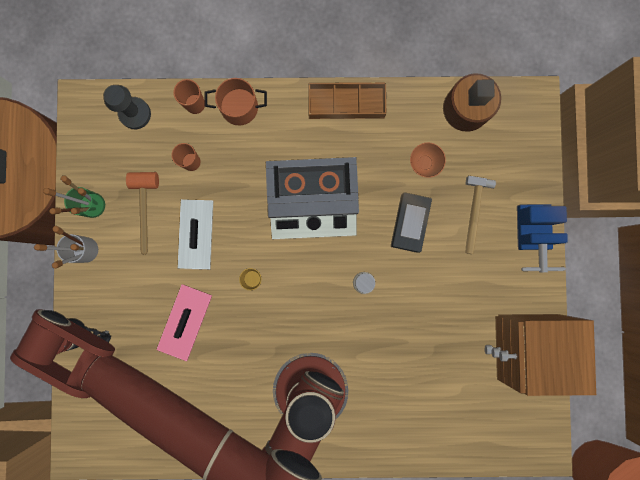

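View pics/side0.png

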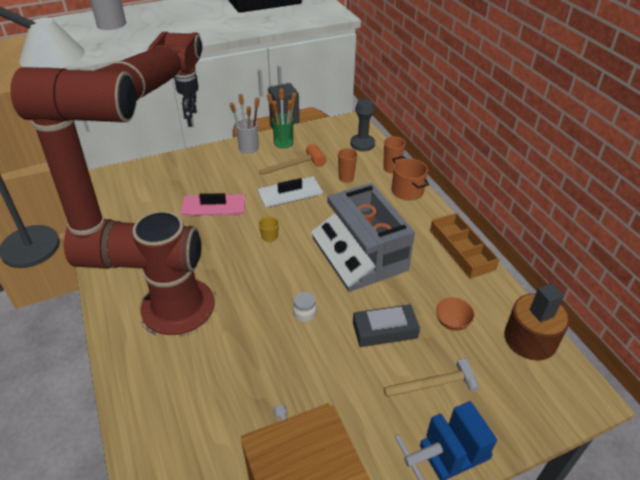

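Candidates for the lid: the aluminium plate at top (195,235), the pink look-alike at (184,322), and the flat stake with its grey face at (411,222). By the description I choose the aluminium plate. Keys, left to right in the top view: bar (287,225), round (313,223), square (340,221). Next, closer crops.

Run:
```python
import cv2
a=cv2.imread('pics/top0.png')[150:280,170:370];cv2.imwrite('pics/c1.png',cv2.resize(a,None,fx=4,fy=4,interpolation=cv2.INTER_CUBIC))
a=cv2.imread('pics/side0.png')[165:295,250:430];cv2.imwrite('pics/c2.png',cv2.resize(a,None,fx=4,fy=4,interpolation=cv2.INTER_CUBIC))
```

```text
(no output)
```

View pics/c1.png

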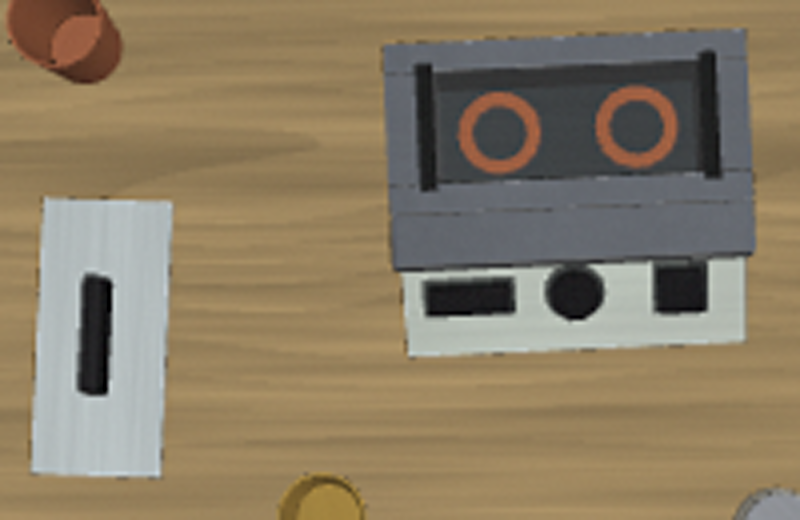

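View pics/c2.png

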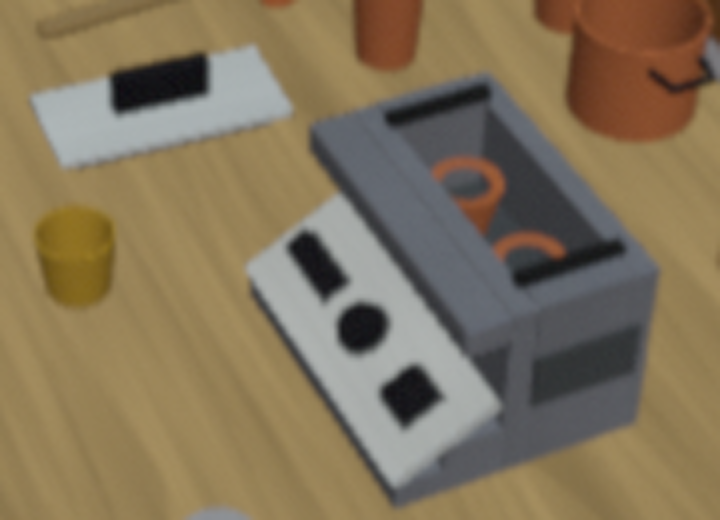

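The lid's long side lies along world x, with plate corners at crop (44,198), (172,201), (161,477) and (32,473). The machine is nearly axis-aligned. Fitting both poses from the two views.

```bash
cat > fit.py <<'E'
from h import *
from scipy.optimize import least_squares
T=lambda p:(p[0]/4+170-.375,p[1]/4+150-.375); S=lambda p:(p[0]/4+250-.375,p[1]/4+165-.375)
def fit(model,obs,x0):
    def P(x):
        c,s=np.cos(x[3]),np.sin(x[3]);M=np.array(model)
        return np.c_[x[0]+c*M[:,0]-s*M[:,1],x[1]+s*M[:,0]+c*M[:,1],x[2]+M[:,2]]
    def f(x,m=None):
        W=P(x);return np.concatenate([(proj(n,W[i])-px).ravel() for i,n,px in obs])
    r=least_squares(f,x0,loss='soft_l1');e=r.fun.reshape(-1,2) if 0 else f(r.x).reshape(-1,2)
    return r.x,e
E
python3 - <<'E'
from fit import *
# lid yaw: lid y along world -x or +x ; model in local: y long
m=[(.05,.107,.024),(-.05,.107,.024),(-.05,-.107,.024),(.05,-.107,.024)]
# yaw=-90deg: local y->+x, local x->-y
t=[(172,201),(44,198),(32,473),(161,477)]; s=[(293,108),(255,45),(31,95),(65,167)]
for sel in('ts','t','s'):
  obs=[]
  if 't' in sel: obs+=[(i,'top0',T(t[i])) for i in range(4)]
  if 's' in sel: obs+=[(i,'side0',S(s[i])) for i in range(4)]
  x,e=fit(m,obs,[.5,.35,0,-1.57]);print('lid',sel,x.round(4),np.abs(e).max().round(2))
print(e.round(1))
h=.173
M=[(.045,.107,h),(.045,.095,h),(-.045,.095,h),(-.045,.107,h),(.045,-.095,h),(.045,-.107,h),(-.045,-.107,h),(-.045,-.095,h),(.062,.13,.165),(.062,-.13,.165),(-.1,.13,.165)]
mt={0:(416,66),1:(431,65),2:(437,189),3:(423,190),4:(697,53),5:(715,51),6:(720,177),7:(705,178),8:(384,46),9:(746,29)}
ms={0:(488,86),1:(490,98),2:(392,126),3:(386,118),4:(620,241),5:(624,251),6:(520,286),7:(515,276),8:(492,74),9:(657,268),10:(311,130)}
for sel in('ts','t','s'):
  obs=[]
  if 't' in sel: obs+=[(i,'top0',T(p)) for i,p in mt.items()]
  if 's' in sel: obs+=[(i,'side0',S(p)) for i,p in ms.items()]
  x,e=fit(M,obs,[.6,0,0,0]);print('mach',sel,x.round(4),np.abs(e).max().round(2))
  if sel=='ts':X=x;print(e.round(1).tolist())
kt=[(470,297),(575,292),(681,288)];ks=[(317,265),(363,328),(411,395)]
c,s_=np.cos(X[3]),np.sin(X[3])
for a,b in zip(kt,ks):
  p=tri([('top0',T(a)),('side0',S(b))]);d=p-X[:3];print('key',p.round(4),'local',[round(c*d[0]+s_*d[1],4),round(-s_*d[0]+c*d[1],4),round(d[2],4)])
E
```

```text
lid ts [ 4.8600e-01  3.5390e-01 -9.0000e-04 -1.6043e+00] 1.08
lid t [ 0.485   0.3557 -0.0075 -1.6075] 0.11
lid s [ 0.4896  0.3566 -0.0038 -1.5937] 0.81
[[ 0.4  0.1]
 [-0.2  0.1]
 [-0.1  0.5]
 [-0.1 -0.8]]
mach ts [ 0.6278 -0.0072 -0.0055  0.0386] 1.48
[[-0.0, -0.7], [0.4, -0.7], [0.3, -0.3], [-0.4, -0.3], [0.6, -0.7], [0.3, -0.4], [0.6, -0.5], [0.1, -0.6], [-0.1, -0.7], [0.1, -0.6], [-1.3, 0.5], [-0.0, -0.4], [-0.8, 0.0], [-1.0, -0.2], [-1.1, 0.2], [0.0, 0.2], [-0.7, 0.2], [-1.5, 0.1], [-1.4, 0.1], [0.5, 1.2], [-1.4, -0.8]]
mach t [ 0.6274 -0.0067 -0.0125  0.0389] 0.46
mach s [ 0.639   0.007  -0.0199  0.0408] 0.87
key [0.5114 0.0681 0.0598] local [np.float64(-0.1135), np.float64(0.0797), np.float64(0.0652)]
key [ 0.5149 -0.0115  0.0596] local [np.float64(-0.113), np.float64(0.0001), np.float64(0.0651)]
key [ 0.5175 -0.0918  0.0604] local [np.float64(-0.1134), np.float64(-0.0803), np.float64(0.0658)]
```

Emit:
{"fn": "jog_arm", "kwargs": {
  "deltas": [
    [-1, [0.66, -0.58, 0.17], [0, 0, 0.104]],
    [-1, [0.66, -0.58, 0.17], [0, 0, 0.104]],
    [-1, [0.66, -0.58, 0.17], [0, 0, 0.104]],
    [-1, [0.66, -0.58, 0.17], [0, 0, 0.104]],
    [-1, [0.66, -0.58, 0.17], [0, 0, 0.104]],
    [-1, [0.66, -0.58, 0.17], [0, 0, 0.104]],
    [-1, [0.66, -0.58, 0.17], [0, 0, 0.104]],
    [-1, [0.66, -0.58, 0.17], [0, 0, 0.104]],
    [-1, [0.66, -0.58, 0.17], [0, 0, 0.104]],
    [-1, [0.66, -0.58, 0.17], [0, 0, 0.104]],
    [-1, [0.66, -0.58, 0.17], [0, 0, 0.104]],
    [-1, [0.66, -0.58, 0.17], [0, 0, 0.104]]
  ],
  "squeeze": 60
}}

```text
t: 1.1
tool_pos: [0.4841, 0.3528, 0.2985]
tool_rot: [-0.054, -3.14, 0.0]
contact_force: [0.2, -0.8, 0.1]
opening: 0.0858
grip_force: 0.0
```

Run:
```python
from h import *
o=ctrl.get_obs();print(o['t'],o['tool_pos'],o['tool_rot'],o['q'])
snap('wrist','w0');K,d,E=load('w0');print(K[0,0],(-E[:3,:3].T@E[:3,3]).round(3),E.round(2))
```

```text
1.1 [0.4840959  0.35284045 0.29851988] [-5.35439711e-02 -3.13967339e+00  4.51792158e-04] [ 5.05426381e-01 -3.87841284e-02  1.59379310e+00  4.80638278e-04
  1.58799483e+00 -1.03125734e+00]
348.5633182366824 [0.403 0.356 0.44 ] [[ 0.03  1.   -0.   -0.37]
 [ 0.95 -0.03  0.32 -0.51]
 [ 0.32 -0.01 -0.95  0.29]
 [ 0.    0.    0.    1.  ]]
```

View pics/w0.png

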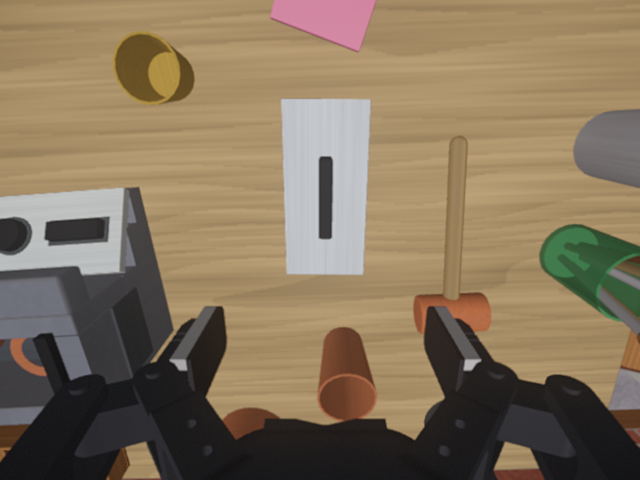

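The wrist view shows the aluminium lid with plate corners at (281,99), (370,99), (363,274) and (287,274), and its handle from (326,157) to (326,239). The pink one is separate at the top edge (325,20), and the mallet lies to the right.

Run:
```python
from fit import *
m=[(.05,.107,.024),(-.05,.107,.024),(-.05,-.107,.024),(.05,-.107,.024)]
t=[(172,201),(44,198),(32,473),(161,477)]; s=[(293,108),(255,45),(31,95),(65,167)]
w=[(287,274),(363,274),(370,99),(281,99)]
ot=[(i,'top0',T(t[i])) for i in range(4)];os_=[(i,'side0',S(s[i])) for i in range(4)];ow=[(i,'w0',w[i]) for i in range(4)]
for n,o in(('w',ow),('wt',ow+ot),('wts',ow+ot+os_)):
  x,e=fit(m,o,[.5,.35,0,-1.57]);print(n,x.round(4),np.abs(e).max().round(2))
  # handle top ends prediction
c,s_=np.cos(x[3]),np.sin(x[3])
print(e[:4].round(1), proj('w0',[[x[0]-s_*v*.045,x[1]+c*v*.045,x[2]+.066] for v in(1,-1)]))
```

```text
w [ 0.4861  0.353  -0.0032 -1.6067] 0.18
wt [ 0.4858  0.3532 -0.0025 -1.6067] 0.62
wts [ 0.4859  0.3532 -0.0018 -1.6062] 1.06
[[ 0.1  0.2]
 [ 0.4  0.4]
 [ 0.4 -0.1]
 [-0.2 -0.2]] [[325.33549361 239.86398301]
 [325.49081063 159.29634935]]
```

Emit:
{"fn": "jog_arm", "kwargs": {
  "deltas": [
    [-1, [0.004, 0.001, -0.1], [0, 0, 0]],
    [-1, [0.004, 0.001, -0.2], [0, 0, 0]],
    [-1, [0.004, 0.001, -0.3], [0, 0, 0]],
    [-1, [0.004, 0.001, -0.4], [0, 0, 0]],
    [-1, [0.004, 0.001, -0.5], [0, 0, 0]],
    [-1, [0.004, 0.001, -0.58], [0, 0, 0]],
    [-1, [0.004, 0.001, -0.63], [0, 0, 0]],
    [-1, [0.004, 0.001, -0.66], [0, 0, 0]],
    [-1, [0.004, 0.001, -0.665], [0, 0, 0]],
    [-1, [0.004, 0.001, -0.665], [0, 0, 0]]
  ]
}}

```text
t: 1.98
tool_pos: [0.4855, 0.3538, 0.0331]
tool_rot: [-0.051, -3.141, 0.0]
contact_force: [0.2, 0.5, 0.5]
opening: 0.0856
grip_force: 0.0
```

Emit:
{"fn": "jog_arm", "kwargs": {
  "deltas": [
    [1, [0, 0, 0], [0, 0, 0]],
    [1, [0, 0, 0], [0, 0, 0]],
    [1, [0, 0, 0], [0, 0, 0]],
    [1, [0, 0, 0], [0, 0, 0]],
    [1, [0, 0, 0], [0, 0, 0]],
    [1, [0, 0, 0], [0, 0, 0]],
    [1, [0, 0, 0], [0, 0, 0]],
    [1, [0, 0, 0], [0, 0, 0]],
    [1, [0, 0, 0], [0, 0, 0]],
    [1, [0, 0, 0], [0, 0, 0]],
    [1, [0, 0, 0], [0, 0, 0]],
    [1, [0, 0, 0], [0, 0, 0]]
  ],
  "squeeze": 80
}}

```text
t: 2.98
tool_pos: [0.4867, 0.3531, 0.0341]
tool_rot: [0.054, 3.14, 0.0]
contact_force: [0.1, -1.8, 6.1]
opening: 0.0148
grip_force: 79.3
```

Emit:
{"fn": "jog_arm", "kwargs": {
  "deltas": [
    [1, [0, 0, 0.03], [0, 0, 0]],
    [1, [0, 0, 0.08], [0, 0, 0]],
    [1, [0, 0, 0.14], [0, 0, 0]],
    [1, [0, 0, 0.22], [0, 0, 0]],
    [1, [0, 0, 0.3], [0, 0, 0]],
    [1, [0, 0, 0.38], [0, 0, 0]],
    [1, [0, 0, 0.46], [0, 0, 0]],
    [1, [0, 0, 0.54], [0, 0, 0]],
    [1, [0, 0, 0.62], [0, 0, 0]],
    [1, [0, 0, 0.7], [0, 0, 0]],
    [1, [0, 0, 0.78], [0, 0, 0]],
    [1, [0, 0, 0.85], [0, 0, 0]]
  ]
}}

```text
t: 3.98
tool_pos: [0.4855, 0.353, 0.3743]
tool_rot: [-0.053, -3.14, 0.0]
contact_force: [0.6, 0.8, -4.2]
opening: 0.0149
grip_force: 78.3
```

Emit:
{"fn": "jog_arm", "kwargs": {
  "deltas": [
    [1, [0.03, -0.04, 0.01], [0, 0, 0]],
    [1, [0.07, -0.1, 0.02], [0, 0, 0]],
    [1, [0.11, -0.16, 0.02], [0, 0, 0]],
    [1, [0.16, -0.22, 0.02], [0, 0, 0]],
    [1, [0.2, -0.28, 0.02], [0, 0, 0]],
    [1, [0.23, -0.32, 0.02], [0, 0, 0]],
    [1, [0.23, -0.32, 0.02], [0, 0, 0]],
    [1, [0.23, -0.32, 0.02], [0, 0, 0]],
    [1, [0.23, -0.32, 0.02], [0, 0, 0]]
  ]
}}

```text
t: 4.73
tool_pos: [0.5776, 0.2254, 0.3801]
tool_rot: [-0.053, -3.139, -0.0]
contact_force: [-0.4, -0.2, -3.5]
opening: 0.0148
grip_force: 78.7
```

Run:
```python
from h import *
o=ctrl.get_obs();print(o['t'],o['tool_pos'],o['tool_rot'],o['opening'],o['contact_force'])
snap('wrist','w1')
```

```text
4.7333 [0.57758915 0.22541786 0.38011461] [-5.31482481e-02 -3.13870922e+00 -6.51933140e-05] 0.014766241110071434 [-0.41255053 -0.22787158 -3.48670905]
```

View pics/w1.png

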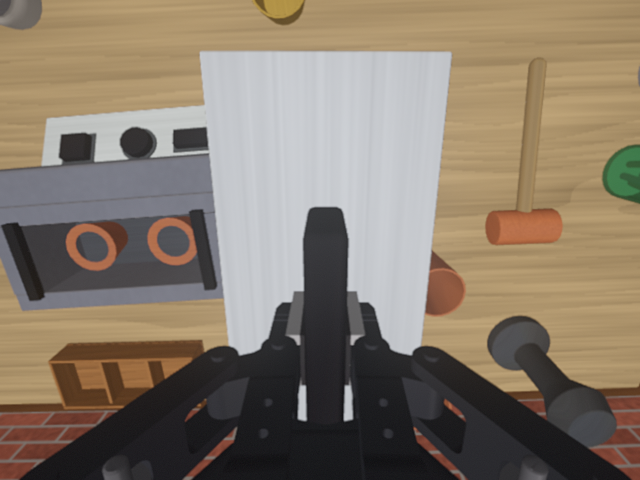

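The lid is held level, with its near plate edge from (201,52) to (450,52). The machine shows at left: strips at (24,262) and (203,250), keys square (77,148), round (137,142) and bar (190,139). One enlarged crop of it next.

Run:
```python
import cv2
a=cv2.imread('pics/w1.png')[115:315,0:228];cv2.imwrite('pics/c3.png',cv2.resize(a,None,fx=3,fy=3,interpolation=cv2.INTER_CUBIC))
```

```text
(no output)
```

View pics/c3.png

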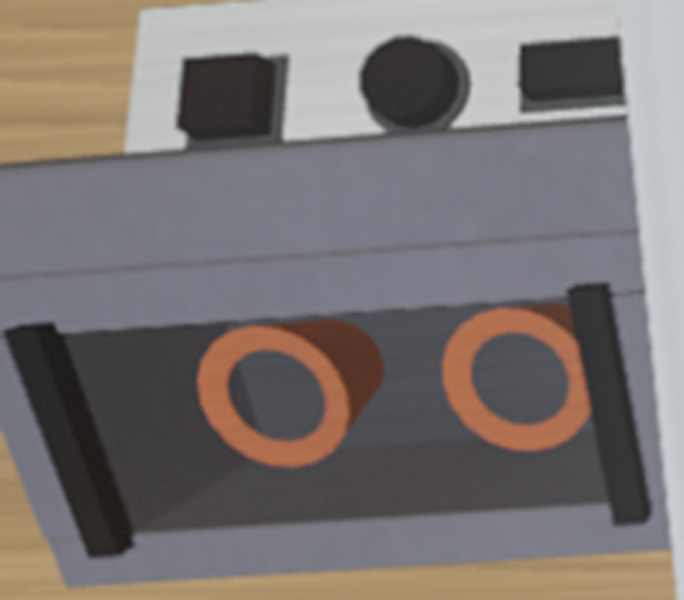

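```bash
cat > mf.py <<'E'
from fit import *
C=lambda p:((p[0]+.5)/3-.5,(p[1]+.5)/3-.5+115)
def W(x,m):
    m=np.array(m,float).reshape(-1,3);c,s=np.cos(x[3]),np.sin(x[3])
    return np.c_[x[0]+c*m[:,0]-s*m[:,1],x[1]+s*m[:,0]+c*m[:,1],x[2]+m[:,2]]
h=.174
pts=[((-.045,-.107,h),(8,332)),((.045,-.107,h),(90,556)),((-.045,.095,h),(570,291)),((.045,.095,h),(615,523)),((.04,-.095,.165),(130,531)),((.062,-.13,.165),(68,587))]
lines=[(((-.1,-.1,.165),(-.1,.08,.165)),((0,165),(622,117))),(((-.062,-.1,.165),(-.062,.08,.165)),((0,276),(635,231))),(((.062,-.1,.165),(.062,.08,.165)),((68,587),(668,550))),(((.04,-.08,.165),(.04,.08,.165)),((130,531),(612,503)))]
def fw(x):
    r=[(proj('w1',W(x,m))[0]-C(p)) for m,p in pts];r=list(np.ravel(r))
    for ms,(a,b) in lines:
        a,b=np.array(C(a)),np.array(C(b));n=np.array([-(b-a)[1],(b-a)[0]]);n/=np.linalg.norm(n)
        r+=list((proj('w1',W(x,ms))-a)@n)
    return np.array(r)
E
python3 - <<'E'
from mf import *
for fixz in(0,1):
  f=(lambda x:fw(np.r_[x[:2],0,x[3]])) if fixz else fw
  r=least_squares(f,[.63,0,0,.04],loss='soft_l1');x=r.x;print(x.round(4),fw(x if not fixz else np.r_[x[:2],0,x[3]]).round(1))
# combine with top
h=.174
M=[(.045,.107,h),(.045,.095,h),(-.045,.095,h),(-.045,.107,h),(.045,-.095,h),(.045,-.107,h),(-.045,-.107,h),(-.045,-.095,h),(.062,.13,.165),(.062,-.13,.165)]
mt=[(416,66),(431,65),(437,189),(423,190),(697,53),(715,51),(720,177),(705,178),(384,46),(746,29)]
def ft(x): return (proj('top0',W(x,M))-[T(p) for p in mt]).ravel()
r=least_squares(lambda x:np.r_[fw(x),ft(x)],[.63,0,0,.04],loss='soft_l1');x=r.x;print('comb',x.round(4),fw(x).round(1))
n=np.array([-.5,0,np.sqrt(.75)]);k=np.array([-.112,0,.058])+.014*n
for q in(np.r_[x],np.r_[x[:2],0,x[3]]):
  print('pred w1 crop',((proj('w1',W(q,[k+[0,v,0] for v in(.08,0,-.08)]))-[0,115])*3).round(0).tolist(),W(q,k).round(4))
a=[(408,83),(225,97)]
for p,t in((a[0],(575,292)),(a[1],(681,288))): print(tri([('w1',C(p)),('top0',T(t))]).round(4))
# held lid: near plate edge in tool frame
o=ctrl.get_obs();z=o['tool_pos'][2]-.0073
print(onz('w1',(201,52),z).round(4),onz('w1',(450,52),z).round(4))
E
```

```text
[ 0.6277 -0.0085 -0.0027  0.0353] [-1.  -1.2  0.3 -0.  -0.3 -0.5  0.2  0.4  1.6  0.1 -0.2 -0.1  0.2  0.5
  0.1  0.  -0.   0.3  0.2 -0.3]
[ 0.6268 -0.0066  0.      0.0356] [-1.8 -1.3 -0.3  0.4  0.3 -0.8  0.9  0.7  1.2  0.5 -0.8  0.4 -0.4 -0.1
 -0.2 -0.3  0.4  0.7  0.5  0. ]
comb [ 0.6271 -0.0073 -0.0014  0.0361] [-1.2 -1.4  0.2  0.1  0.2 -0.9  0.7  0.3  1.7  0.1 -0.3  0.  -0.2 -0.1
 -0.2 -0.4  0.1  0.3  0.2 -0.4]
pred w1 crop [[592.0, 56.0], [404.0, 71.0], [218.0, 85.0]] [[ 0.5081 -0.0116  0.0687]]
pred w1 crop [[591.0, 57.0], [402.0, 71.0], [216.0, 86.0]] [[ 0.5081 -0.0116  0.0701]]
[ 0.5126 -0.0109  0.0691]
[ 0.5153 -0.0907  0.0679]
[0.4694 0.1818 0.3732] [0.4726 0.2769 0.3732]
```

Emit:
{"fn": "jog_arm", "kwargs": {
  "deltas": [
    [1, [0.01, -0.04, 0], [0, 0, -0.03]],
    [1, [0.02, -0.09, 0], [0, 0, -0.068]],
    [1, [0.03, -0.14, 0], [0, 0, -0.106]],
    [1, [0.04, -0.19, 0], [0, 0, -0.144]],
    [1, [0.05, -0.24, 0], [0, 0, -0.182]],
    [1, [0.06, -0.29, 0], [0, 0, -0.22]],
    [1, [0.07, -0.34, 0], [0, 0, -0.258]],
    [1, [0.08, -0.39, 0], [0, 0, -0.296]],
    [1, [0.09, -0.44, 0], [0, 0, -0.334]],
    [1, [0.1, -0.49, 0], [0, 0, -0.372]],
    [1, [0.11, -0.54, 0], [0, 0, -0.41]],
    [1, [0.12, -0.57, 0], [0, 0, -0.445]]
  ]
}}

```text
t: 5.78
tool_pos: [0.626, -0.0035, 0.3812]
tool_rot: [2.068, 2.364, -0.001]
contact_force: [-0.0, -0.3, -5.7]
opening: 0.015
grip_force: 78.8
```

Emit:
{"fn": "jog_arm", "kwargs": {
  "deltas": [
    [1, [0.004, -0.011, -0.04], [0, 0, -0.033]],
    [1, [0.004, -0.011, -0.1], [0, 0, -0.033]],
    [1, [0.004, -0.011, -0.17], [0, 0, -0.033]],
    [1, [0.004, -0.011, -0.22], [0, 0, -0.033]],
    [1, [0.004, -0.011, -0.25], [0, 0, -0.033]],
    [1, [0.004, -0.011, -0.25], [0, 0, -0.033]],
    [1, [0.004, -0.011, -0.25], [0, 0, -0.033]],
    [1, [0.004, -0.011, -0.25], [0, 0, -0.033]]
  ]
}}

```text
t: 6.45
tool_pos: [0.6286, -0.0069, 0.2836]
tool_rot: [2.18, 2.259, 0.003]
contact_force: [0.2, 0.0, -4.6]
opening: 0.015
grip_force: 78.7
```

Run:
```python
from h import *
o=ctrl.get_obs();print(o['t'],o['tool_pos'],o['tool_rot'],o['opening'],o['contact_force'],o['wrist_torque'])
a=snap('side','s2');b=snap('wrist','w2')
A=cv2.resize(a[150:300,290:430],None,fx=4,fy=4,interpolation=cv2.INTER_CUBIC)
c=cv2.resize(b,(240,180))
out=np.zeros((600,800,3),np.uint8);out[:600,:560]=A;out[:180,560:]=c
cv2.imwrite('pics/c4.png',out[:,:,::-1])
```

```text
6.45 [ 0.62864459 -0.00688914  0.28358533] [2.17958547 2.25890173 0.00311055] 0.014963520546710926 [ 0.18233115  0.00733376 -4.62765076] [ 0.01510557 -0.01236421  0.01920412]
```

View pics/c4.png

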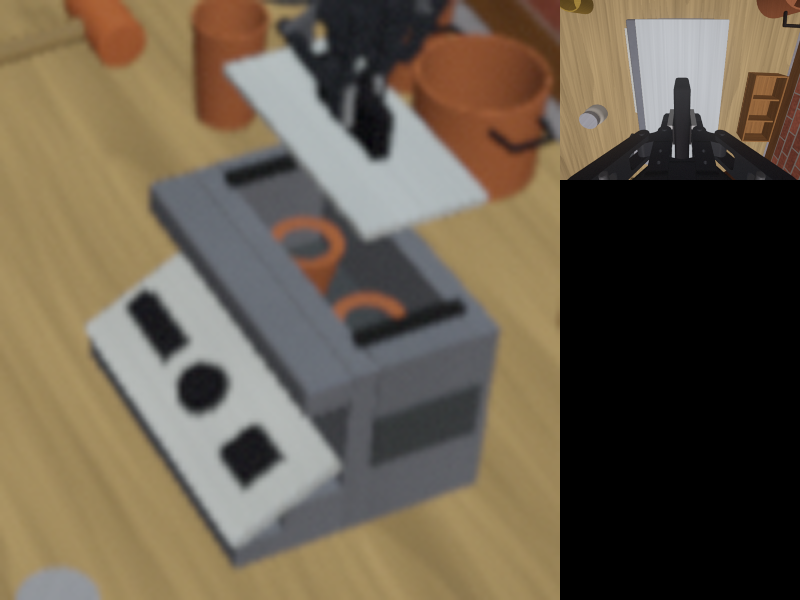

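The lid hangs level over the mouth, aligned with the machine (side crop). Lowering gently.

Emit:
{"fn": "jog_arm", "kwargs": {
  "deltas": [
    [1, [-0.003, 0, -0.06], [0, 0, 0]],
    [1, [-0.003, 0, -0.12], [0, 0, 0]],
    [1, [-0.003, 0, -0.16], [0, 0, 0]],
    [1, [-0.003, 0, -0.175], [0, 0, 0]],
    [1, [-0.003, 0, -0.175], [0, 0, 0]],
    [1, [-0.003, 0, -0.175], [0, 0, 0]]
  ]
}}

```text
t: 7.05
tool_pos: [0.6274, -0.0073, 0.2128]
tool_rot: [2.181, 2.259, 0.002]
contact_force: [0.9, -0.6, -3.9]
opening: 0.0146
grip_force: 78.7
```

Emit:
{"fn": "jog_arm", "kwargs": {
  "deltas": [
    [1, [0, 0, -0.007], [0, 0, 0]],
    [1, [0, 0, -0.014], [0, 0, 0]],
    [1, [0, 0, -0.02], [0, 0, 0]],
    [1, [0, 0, -0.026], [0, 0, 0]],
    [1, [0, 0, -0.032], [0, 0, 0]],
    [1, [0, 0, -0.036], [0, 0, 0]],
    [1, [0, 0, -0.036], [0, 0, 0]]
  ]
}}

```text
t: 7.63
tool_pos: [0.6263, -0.0072, 0.1961]
tool_rot: [-2.181, -2.259, 0.001]
contact_force: [-0.1, -0.4, -5.7]
opening: 0.0149
grip_force: 78.8
```

Emit:
{"fn": "jog_arm", "kwargs": {
  "deltas": [
    [1, [0, 0, -0.005], [0, 0, 0]],
    [1, [0, 0, -0.01], [0, 0, 0]],
    [1, [0, 0, -0.013], [0, 0, 0]],
    [1, [0, 0, -0.013], [0, 0, 0]]
  ]
}}

```text
t: 7.97
tool_pos: [0.6268, -0.0073, 0.1922]
tool_rot: [2.182, 2.26, 0.001]
contact_force: [-0.6, -0.5, -3.7]
opening: 0.0152
grip_force: 79.4
```

Emit:
{"fn": "jog_arm", "kwargs": {
  "deltas": [
    [1, [0, 0, -0.004], [0, 0, 0]],
    [1, [0, 0, -0.008], [0, 0, 0]],
    [1, [0, 0, -0.008], [0, 0, 0]]
  ]
}}

```text
t: 8.22
tool_pos: [0.627, -0.0072, 0.1917]
tool_rot: [2.181, 2.26, 0.001]
contact_force: [-6.1, 0.4, 7.6]
opening: 0.0151
grip_force: 80.6
```

Emit:
{"fn": "jog_arm", "kwargs": {
  "deltas": [
    [1, [0, 0, -0.005], [0, 0, 0]],
    [1, [0, 0, -0.01], [0, 0, 0]],
    [1, [0, 0, -0.01], [0, 0, 0]]
  ]
}}

```text
t: 8.47
tool_pos: [0.627, -0.0072, 0.1889]
tool_rot: [2.181, 2.259, 0.001]
contact_force: [-7.6, 0.7, 10.4]
opening: 0.0153
grip_force: 81.5
```

Emit:
{"fn": "jog_arm", "kwargs": {
  "deltas": [
    [1, [0, 0, -0.005], [0, 0, 0]],
    [1, [0, 0, -0.01], [0, 0, 0]],
    [1, [0, 0, -0.01], [0, 0, 0]]
  ]
}}

```text
t: 8.72
tool_pos: [0.627, -0.0071, 0.185]
tool_rot: [2.181, 2.259, 0.001]
contact_force: [-9.0, 1.9, 11.2]
opening: 0.015
grip_force: 81.5
```

Emit:
{"fn": "jog_arm", "kwargs": {
  "deltas": [
    [1, [0, 0, -0.005], [0, 0, 0]],
    [1, [0, 0, -0.01], [0, 0, 0]],
    [1, [0, 0, -0.01], [0, 0, 0]]
  ]
}}

```text
t: 8.97
tool_pos: [0.6271, -0.0072, 0.1849]
tool_rot: [2.18, 2.259, 0.001]
contact_force: [-16.4, 2.0, 26.2]
opening: 0.0149
grip_force: 83.3
```

Emit:
{"fn": "jog_arm", "kwargs": {
  "deltas": [
    [1, [0, 0, 0.007], [0, 0, 0]],
    [1, [0, 0, 0.008], [0, 0, 0]],
    [-1, [0, 0, 0.008], [0, 0, 0]],
    [-1, [0, 0, 0.01], [0, 0, 0]],
    [-1, [0, 0, 0.01], [0, 0, 0]],
    [-1, [0, 0, 0.01], [0, 0, 0]],
    [-1, [0, 0, 0.01], [0, 0, 0]],
    [-1, [0, 0, 0.01], [0, 0, 0]]
  ]
}}

```text
t: 9.63
tool_pos: [0.6265, -0.0073, 0.1801]
tool_rot: [-2.182, -2.26, 0.0]
contact_force: [-0.5, -0.8, 0.4]
opening: 0.0842
grip_force: 0.0
```

Emit:
{"fn": "jog_arm", "kwargs": {
  "deltas": [
    [-1, [0, 0, 0.03], [0, 0, 0]],
    [-1, [0, 0, 0.08], [0, 0, 0]],
    [-1, [0, 0, 0.15], [0, 0, 0]],
    [-1, [0, 0, 0.22], [0, 0, 0]],
    [-1, [0, 0, 0.25], [0, 0, 0]],
    [-1, [0, 0, 0.25], [0, 0, 0]],
    [1, [0, 0, 0.25], [0, 0, 0]],
    [1, [0, 0, 0.25], [0, 0, 0]],
    [1, [0, 0, 0.25], [0, 0, 0]],
    [1, [0, 0, 0.25], [0, 0, 0]]
  ]
}}

```text
t: 10.47
tool_pos: [0.6258, -0.0072, 0.278]
tool_rot: [-2.18, -2.258, 0.004]
contact_force: [0.3, 1.2, 0.3]
opening: 0.0388
grip_force: 0.0
```

Run:
```python
from h import *
o=ctrl.get_obs();print(o['t'],o['tool_pos'],o['tool_rot'],o['opening'],o['contact_force'])
a=snap('side','s3');b=snap('wrist','w3');c=snap('top','t3')
A=cv2.resize(a[165:305,290:420],None,fx=3,fy=3,interpolation=cv2.INTER_CUBIC)
out=np.zeros((600,800,3),np.uint8);out[:420,:390]=A;out[:300,400:]=cv2.resize(b,(400,300))
B=cv2.resize(c[150:245,255:370],None,fx=3,fy=3,interpolation=cv2.INTER_CUBIC);out[305:590,400:745]=B
cv2.imwrite('pics/c5.png',out[:,:,::-1])
```

```text
10.4667 [ 0.6257712  -0.00716574  0.27804259] [-2.1800537  -2.25784335  0.0035654 ] 0.03875406178333153 [0.27466835 1.22433343 0.29987937]
```

View pics/c5.png

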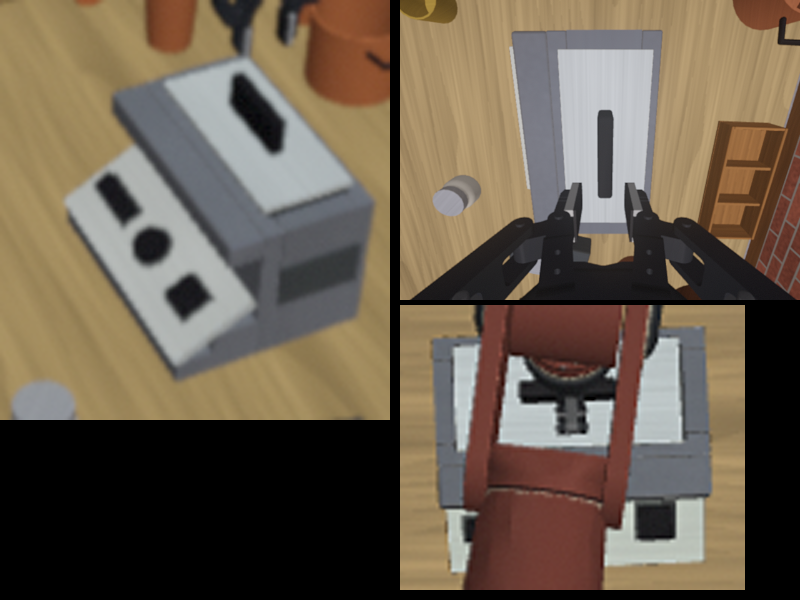

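The lid sits flush in the mouth (side crop shows an even edge). Pressing each end as well with shut fingers.

Emit:
{"fn": "jog_arm", "kwargs": {
  "deltas": [
    [1, [-0.002, 0.08, 0], [0, 0, 0]],
    [1, [-0.004, 0.16, 0], [0, 0, 0]],
    [1, [-0.005, 0.213, -0.05], [0, 0, 0]],
    [1, [-0.005, 0.213, -0.12], [0, 0, 0]],
    [1, [-0.005, 0.213, -0.19], [0, 0, 0]],
    [1, [-0.005, 0.213, -0.23], [0, 0, 0]],
    [1, [-0.005, 0.213, -0.25], [0, 0, 0]],
    [1, [-0.005, 0.213, -0.25], [0, 0, 0]]
  ]
}}

```text
t: 11.28
tool_pos: [0.6231, 0.078, 0.1775]
tool_rot: [-2.18, -2.257, 0.006]
contact_force: [0.6, -0.8, 0.1]
opening: 0.0001
grip_force: 0.0
```

Emit:
{"fn": "jog_arm", "kwargs": {
  "deltas": [
    [1, [0, 0, -0.008], [0, 0, 0]],
    [1, [0, 0, -0.014], [0, 0, 0]],
    [1, [0, 0, -0.02], [0, 0, 0]],
    [1, [0, 0, -0.02], [0, 0, 0]]
  ]
}}

```text
t: 11.62
tool_pos: [0.6259, 0.0778, 0.175]
tool_rot: [2.181, 2.258, 0.004]
contact_force: [-0.9, 0.4, 2.7]
opening: -0.0
grip_force: 1.7
```

Emit:
{"fn": "jog_arm", "kwargs": {
  "deltas": [
    [1, [0, 0, -0.006], [0, 0, 0]],
    [1, [0, 0, -0.012], [0, 0, 0]],
    [1, [0, 0, -0.012], [0, 0, 0]]
  ]
}}

```text
t: 11.87
tool_pos: [0.6261, 0.0778, 0.1749]
tool_rot: [2.18, 2.258, 0.004]
contact_force: [-10.9, -0.8, 20.6]
opening: -0.0001
grip_force: 10.3
```

Emit:
{"fn": "jog_arm", "kwargs": {
  "deltas": [
    [1, [0, 0, 0.04], [0, 0, 0]],
    [1, [0, 0, 0.12], [0, 0, 0]],
    [1, [0.002, -0.06, 0.2], [0, 0, 0]],
    [1, [0.004, -0.16, 0.22], [0, 0, 0]],
    [1, [0.008, -0.26, 0.22], [0, 0, 0]],
    [1, [0.014, -0.36, 0.22], [0, 0, 0]],
    [1, [0.016, -0.425, 0.18], [0, 0, 0]],
    [1, [0.016, -0.425, 0.1], [0, 0, 0]],
    [1, [0.016, -0.425, 0.05], [0, 0, 0]],
    [1, [0.016, -0.425, 0.024], [0, 0, 0]],
    [1, [0.016, -0.425, 0.024], [0, 0, 0]]
  ]
}}

```text
t: 12.78
tool_pos: [0.6308, -0.0924, 0.1771]
tool_rot: [-2.182, -2.259, 0.001]
contact_force: [-1.3, 0.2, -0.2]
opening: -0.0001
grip_force: 0.0
```

Emit:
{"fn": "jog_arm", "kwargs": {
  "deltas": [
    [1, [0, 0, -0.008], [0, 0, 0]],
    [1, [0, 0, -0.015], [0, 0, 0]],
    [1, [0, 0, -0.022], [0, 0, 0]],
    [1, [0, 0, -0.022], [0, 0, 0]]
  ]
}}

```text
t: 13.12
tool_pos: [0.6323, -0.0922, 0.1749]
tool_rot: [2.179, 2.258, 0.002]
contact_force: [-9.5, 2.1, 18.2]
opening: -0.0002
grip_force: 9.1
```

Both ends bottom out at TCP z = 0.1749 (10 mm above the mouth), so the lid is fully home. Now to the bar key, with the tool tilted 30° along the key's normal.

Emit:
{"fn": "jog_arm", "kwargs": {
  "deltas": [
    [1, [0, 0, 0.08], [0, 0, 0]],
    [1, [0, 0, 0.17], [0, 0, 0]],
    [1, [0, 0, 0.26], [0, 0, 0]],
    [1, [-0.06, 0.04, 0.33], [0.001, -0.03, 0]],
    [1, [-0.14, 0.1, 0.33], [0.002, -0.06, 0]],
    [1, [-0.21, 0.17, 0.33], [0.003, -0.09, 0]],
    [1, [-0.28, 0.24, 0.33], [0.004, -0.12, 0]],
    [1, [-0.35, 0.31, 0.33], [0.005, -0.15, 0]],
    [1, [-0.42, 0.37, 0.33], [0.006, -0.1666, 0]],
    [1, [-0.455, 0.4, 0.33], [0.006, -0.1666, 0]],
    [1, [-0.455, 0.4, 0.33], [0.006, -0.1666, 0]],
    [1, [-0.455, 0.4, 0.33], [0.006, -0.1666, 0]]
  ]
}}

```text
t: 14.12
tool_pos: [0.4487, 0.0688, 0.302]
tool_rot: [1.892, 1.964, 0.53]
contact_force: [0.7, 0.7, -0.1]
opening: -0.0002
grip_force: 0.0
```

Run:
```python
from h import *
o=ctrl.get_obs();print(o['t'],o['tool_pos'],o['q'],o['contact_force']);print(cv2.Rodrigues(o['tool_rot'])[0].round(3))
```

```text
14.1167 [0.44873482 0.06882067 0.30199204] [-0.03466734 -0.8189775   2.21101337  0.03856621  1.2233533  -0.07558648] [ 0.69771902  0.69419565 -0.078818  ]
[[-0.038  0.863  0.503]
 [ 0.999  0.032  0.019]
 [-0.     0.503 -0.864]]
```

Emit:
{"fn": "jog_arm", "kwargs": {
  "deltas": [
    [1, [0.02, -0.003, -0.08], [0, 0, 0]],
    [1, [0.04, -0.003, -0.16], [0, 0, 0]],
    [1, [0.055, -0.003, -0.24], [0, 0, 0]],
    [1, [0.065, -0.003, -0.32], [0, 0, 0]],
    [1, [0.075, -0.003, -0.4], [0, 0, 0]],
    [1, [0.086, -0.003, -0.46], [0, 0, 0]],
    [1, [0.086, -0.003, -0.475], [0, 0, 0]],
    [1, [0.086, -0.003, -0.475], [0, 0, 0]],
    [1, [0.086, -0.003, -0.475], [0, 0, 0]]
  ]
}}

```text
t: 14.87
tool_pos: [0.4845, 0.0663, 0.1117]
tool_rot: [1.896, 1.963, 0.527]
contact_force: [0.4, -0.8, 1.0]
opening: 0.0
grip_force: 0.0
```

Run:
```python
from h import *
o=ctrl.get_obs();print(o['t'],o['tool_pos'],o['q'].round(2),o['contact_force'])
p=np.array(o['tool_pos']);z=cv2.Rodrigues(o['tool_rot'])[0][:,2]
b=snap('wrist','w4');a=snap('side','s4')
out=np.zeros((480,800,3),np.uint8);out[:300,:400]=cv2.resize(b,(400,300));out[:480,400:]=cv2.resize(a[165:285,290:390],None,fx=4,fy=4,interpolation=cv2.INTER_CUBIC)
cv2.imwrite('pics/c6.png',out[:,:,::-1]);print(proj('w4',[p,p+z*.05]).round(),proj('s4',[p,p+z*.05]).round())
```

```text
14.8667 [0.48447119 0.06629827 0.11168759] [-0.04 -0.55  2.38  0.05  0.79 -0.1 ] [ 0.37077198 -0.84089128  1.00550875]
[[325. 310.]
 [325. 267.]] [[321. 221.]
 [328. 229.]]
```

View pics/c6.png

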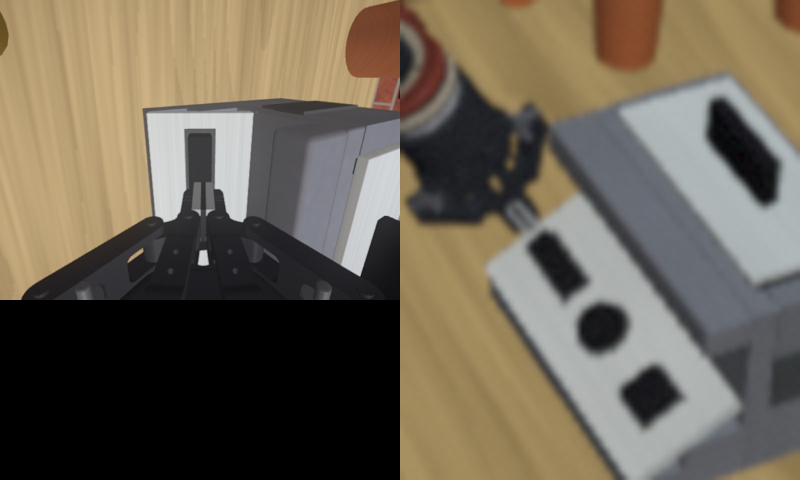

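In the wrist view the bar key (col ≈320 full scale) is centred on the fingers. In the side view the fingertips stand over the bar key at (325,228). Pressing along the normal.

Emit:
{"fn": "jog_arm", "kwargs": {
  "deltas": [
    [1, [0.02, 0.001, -0.034], [0, 0, 0]],
    [1, [0.04, 0.002, -0.069], [0, 0, 0]],
    [1, [0.05, 0.002, -0.086], [0, 0, 0]],
    [1, [0.05, 0.002, -0.086], [0, 0, 0]],
    [1, [0.05, 0.002, -0.086], [0, 0, 0]]
  ]
}}

```text
t: 15.38
tool_pos: [0.5044, 0.0675, 0.0778]
tool_rot: [1.895, 1.963, 0.529]
contact_force: [0.2, -0.6, -0.2]
opening: 0.0002
grip_force: 0.0
```

Emit:
{"fn": "jog_arm", "kwargs": {
  "deltas": [
    [1, [0.003, 0, -0.005], [0, 0, 0]],
    [1, [0.006, 0, -0.01], [0, 0, 0]],
    [1, [0.009, 0, -0.015], [0, 0, 0]],
    [1, [0.009, 0, -0.015], [0, 0, 0]]
  ]
}}

```text
t: 15.72
tool_pos: [0.5076, 0.0675, 0.0707]
tool_rot: [1.895, 1.963, 0.528]
contact_force: [0.6, 0.1, 1.5]
opening: 0.0001
grip_force: 0.7
```

Emit:
{"fn": "jog_arm", "kwargs": {
  "deltas": [
    [1, [0.0025, 0, -0.0043], [0, 0, 0]],
    [1, [0.005, 0, -0.0087], [0, 0, 0]],
    [1, [0.005, 0, -0.0087], [0, 0, 0]]
  ]
}}

```text
t: 15.97
tool_pos: [0.5097, 0.0676, 0.0671]
tool_rot: [1.896, 1.963, 0.528]
contact_force: [-2.1, 0.4, 4.4]
opening: 0.0001
grip_force: 2.1
```

Emit:
{"fn": "jog_arm", "kwargs": {
  "deltas": [
    [1, [0.0025, 0, -0.0043], [0, 0, 0]],
    [1, [0.005, 0, -0.0087], [0, 0, 0]],
    [1, [0.005, 0, -0.0087], [0, 0, 0]]
  ]
}}

```text
t: 16.22
tool_pos: [0.511, 0.0677, 0.0655]
tool_rot: [1.897, 1.967, 0.524]
contact_force: [-33.9, -1.7, 36.0]
opening: 0.0002
grip_force: 24.1
```

The bar key bottomed out. Retracting, then over to the round key, 80 mm towards -y.

Emit:
{"fn": "jog_arm", "kwargs": {
  "deltas": [
    [1, [-0.01, 0, 0.0174], [0, 0, 0]],
    [1, [-0.03, 0, 0.05], [0, 0, 0]],
    [1, [-0.05, -0.001, 0.087], [0, 0, 0]],
    [1, [-0.069, -0.002, 0.118], [0, 0, 0]],
    [1, [-0.069, -0.002, 0.118], [0, 0, 0]],
    [1, [-0.069, -0.002, 0.118], [0, 0, 0]]
  ]
}}

```text
t: 16.72
tool_pos: [0.4836, 0.0667, 0.1106]
tool_rot: [1.895, 1.963, 0.528]
contact_force: [-0.5, 0.5, -0.1]
opening: -0.0003
grip_force: 0.0
```

Emit:
{"fn": "jog_arm", "kwargs": {
  "deltas": [
    [1, [0.002, -0.05, 0], [0, 0, 0]],
    [1, [0.004, -0.1, 0], [0, 0, 0]],
    [1, [0.006, -0.15, 0], [0, 0, 0]],
    [1, [0.008, -0.2, 0], [0, 0, 0]],
    [1, [0.008, -0.2, 0], [0, 0, 0]],
    [1, [0.008, -0.2, 0], [0, 0, 0]]
  ]
}}

```text
t: 17.22
tool_pos: [0.4861, -0.0139, 0.1087]
tool_rot: [1.901, 1.963, 0.525]
contact_force: [0.1, 0.3, -0.0]
opening: -0.0001
grip_force: 0.0
```

Run:
```python
from h import *
o=ctrl.get_obs();print(o['t'],o['tool_pos'],o['contact_force']);print(cv2.Rodrigues(o['tool_rot'])[0].round(3))
```

```text
17.2167 [ 0.48609238 -0.01391348  0.10871443] [ 0.08392741  0.27666331 -0.00152283]
[[-0.033  0.867  0.497]
 [ 0.999  0.027  0.018]
 [ 0.002  0.498 -0.867]]
```

Emit:
{"fn": "jog_arm", "kwargs": {
  "deltas": [
    [1, [0.02, 0.001, -0.034], [0, 0, 0]],
    [1, [0.04, 0.002, -0.069], [0, 0, 0]],
    [1, [0.05, 0.003, -0.082], [0, 0, 0]],
    [1, [0.055, 0.003, -0.09], [0, 0, 0]],
    [1, [0.055, 0.003, -0.09], [0, 0, 0]]
  ]
}}

```text
t: 17.63
tool_pos: [0.5081, -0.0111, 0.073]
tool_rot: [1.897, 1.967, 0.526]
contact_force: [-0.5, -0.1, 0.5]
opening: 0.0001
grip_force: 0.0
```

Emit:
{"fn": "jog_arm", "kwargs": {
  "deltas": [
    [1, [0.0025, 0, -0.0043], [0, 0, 0]],
    [1, [0.005, 0, -0.0087], [0, 0, 0]],
    [1, [0.0075, 0, -0.013], [0, 0, 0]],
    [1, [0.0075, 0, -0.013], [0, 0, 0]]
  ]
}}

```text
t: 17.97
tool_pos: [0.512, -0.0119, 0.0697]
tool_rot: [1.896, 1.963, 0.528]
contact_force: [-1.3, 1.6, 2.7]
opening: 0.0001
grip_force: 1.2
```

Emit:
{"fn": "jog_arm", "kwargs": {
  "deltas": [
    [1, [0.0025, 0, -0.0043], [0, 0, 0]],
    [1, [0.005, 0, -0.0087], [0, 0, 0]],
    [1, [0.005, 0, -0.0087], [0, 0, 0]]
  ]
}}

```text
t: 18.22
tool_pos: [0.514, -0.0119, 0.0665]
tool_rot: [1.896, 1.964, 0.528]
contact_force: [-7.5, 2.7, 9.5]
opening: 0.0002
grip_force: 6.1
```

Emit:
{"fn": "jog_arm", "kwargs": {
  "deltas": [
    [1, [0.001, 0, -0.002], [0, 0, 0]],
    [1, [0.002, 0, -0.004], [0, 0, 0]],
    [1, [0.002, 0, -0.004], [0, 0, 0]]
  ]
}}

```text
t: 18.47
tool_pos: [0.5145, -0.0119, 0.0661]
tool_rot: [1.896, 1.967, 0.526]
contact_force: [-27.6, 2.0, 27.9]
opening: -0.0
grip_force: 18.9
```

The round key is at its stop. Retracting clear, with the last row up and away.

Emit:
{"fn": "jog_arm", "kwargs": {
  "deltas": [
    [1, [-0.01, 0, 0.0174], [0, 0, 0]],
    [1, [-0.03, 0, 0.05], [0, 0, 0]],
    [1, [-0.05, -0.001, 0.087], [0, 0, 0]],
    [1, [-0.069, -0.002, 0.118], [0, 0, 0]],
    [1, [-0.09, -0.002, 0.2], [0, 0, 0]],
    [1, [-0.1, -0.002, 0.28], [0, 0, 0]],
    [1, [-0.1, -0.002, 0.35], [0, 0, 0]],
    [1, [-0.1, -0.002, 0.4], [0, 0, 0]],
    [1, [-0.1, -0.002, 0.4], [0, 0, 0]],
    [1, [-0.1, -0.002, 0.4], [0, 0, 0]]
  ]
}}

```text
t: 19.3
tool_pos: [0.475, -0.0133, 0.2254]
tool_rot: [1.894, 1.962, 0.528]
contact_force: [-1.8, 0.8, -0.5]
opening: 0.0
grip_force: 0.0
```

Run:
```python
from h import *
o=ctrl.get_obs();print(o['t'],o['tool_pos'],o['contact_force'])
a=cv2.cvtColor(cv2.imread('pics/s3.png'),cv2.COLOR_BGR2RGB);b=snap('side','s5')
d=np.abs(a.astype(int)-b).sum(2)
for n,(r0,r1,c0,c1) in dict(lid=(180,235,355,410),keys=(225,275,320,365),right=(270,480,280,520),back=(120,170,230,300)).items(): print(n,(d[r0:r1,c0:c1]>90).mean().round(3))
print(ctrl.finish_job())
```

```text
19.3 [ 0.47499519 -0.01327644  0.22543832] [-1.83731753  0.78034899 -0.50375583]
lid 0.004
keys 0.0
right 0.0
back 0.808
the job is handed in; nothing more can be done
None
```

I handed the job in at 19.3 s: the lid is fully home (both ends bottomed out 10 mm above the mouth), and the bar key then the round key were each pressed to their stop and released. A last side-view comparison showed no change at the lid, the keys or the front-right of the bench. The back-left patch did differ; I took that to be the arm in view but did not check it.

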